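# Close the bench caliper on a turned shaft

### The arm

A 6-joint arm with a two-finger parallel gripper is mounted at the origin on the work surface. World frame = base frame: x ahead of the robot, y to its left, z up, the work surface at z = 0. Lengths are in m, angles in rad, forces in N, time in s.
With the tool pointing down it reaches from about 0.25 to 0.725 m from the base axis. Payload 4 kg.
Tool frame: the origin (TCP) lies between the finger pads; the fingertips stand 25 mm ahead of it and the grasp point (between the pads) lies 6 mm ahead of it; z points along the fingers, y is the line along which they close (so a half turn about z gives the same grasp; the last joint's range is limited). The gripper opens to 85 mm and grips with 20 to 120 N. Pads are 22 mm wide; open, the fingers measure 114 mm over their backs; the gripper's body (76 mm by 85 mm) begins 54 mm behind the grasp point. The pads swing forward as they close: fully open they stand 13 mm farther back than shut.
Start: joints at [-1.132, 0.241, 0.005, 1.335, 0, 1.571], TCP at [0.212, -0.453, 0.256] pointing down, gripper open.
Joint ranges: [-2.72, 2.72], [-1.05, 1.87], [-1.09, 1.28], [-1.99, 2.15], [-1.42, 1.44], [-3.14, 3.14]. Speed limits (rad/s): [2.79, 2.79, 3.14, 3.14, 3.14, 3.14].

### API

Orientations are given as a unit quaternion [x, y, z, w].
In Python, from workcell import bot gives the robot as it stands. The module is installed in compiled form; this text tells all that it offers.
- The arm moves only by the shell command python3 -m pendant 'ROWS'. ROWS is JSON, one flat list of numbers, 7 for each row, row after row: the shift along the tool's x, y, z normalised to -1 to 1, where 1 is 0.5 m, then the turn, a rotation vector about the tool's x, y, z normalised to -1 to 1, where 1 is 180 degrees, then the opening, from 0 (shut) to 1 (fully open). In form: [tx, ty, tz, ax, ay, az, fingers, tx, ty, tz, ax, ay, az, fingers, ...]. A call has exactly 10 rows; each row is the pose to reach, as a shift and turn from the pose commanded when the call began, along the tool's axes at that moment, turning the shorter way round; what a row does not reach only later rows make up. A row lasts 1/12 s, in which the tool goes at most 41.7 mm and 7.16 degrees, less where a joint would pass 70% of its speed; a pose out of reach is approached as far as the arm can. A call with a number of a shift or a turn outside -1 to 1 is refused whole. A call with a gripper value outside its range is refused whole. The fingers move at their own pace and stop on an object; the grip force is fixed at half the most. Time passes only in rows, so rows that repeat a pose let the fingers close, or fill a call up. It gives the time, the measured TCP pose, the force, the opening and the grip force at its end, in the units of the state.
- bot.get_obs(): the state, without advancing time (a new reading comes with each control period).
- bot.camera(name): name is "scene" or "side" or "wrist"; returns a dict with "pixels" (384x512x3 uint8, red, green, blue), "mtx" (3x3 intrinsics, pixels), "k1" (the pictures are not rectified: a ray, as slopes to the right and down, at radius r is drawn at 1 + k1 r^2 times it, then the intrinsics apply), "cam_to_world" (4x4, takes a point from camera to world coordinates); the wrist camera has in their place "hand_eye" (4x4, takes a point from camera to tool coordinates, whose origin is the TCP and whose axes are the flange's). Camera axes: x right, y up, looking along -z (the intrinsics and any distortion apply to the point x, -y, -z); pixel columns grow to the right and rows downward; lengths in m; the calibration is good to about 2 mm. A picture is of the moment at which its call begins: read the wrist's pose just before it. There is no depth.
- bot.job_done(): hands the job in; it is judged then, once.
The state is a dict: "clock": time; "joint_pos": joint angles; "joint_vel": joint speeds; "tau": joint torques, N m; "eef_pos": TCP position; "tool_rot": TCP orientation; "ft_force": force on the tool from outside, world axes, zero at the start; "ft_torque": the same for the moment, N m; "grip_width": finger opening in m; "grasp_force": force on a finger pad.
Only numpy, scipy, OpenCV 4.12 (cv2) and the standard library are available. Lean on these libraries where they do the work, as an engineer would, in place of code of your own. Each camera call takes 0.05 s, during which the arm holds its last target. There are 200 camera calls.

### The job

Stand the stepped turned shaft (round thick foot, thinner round neck) on its foot on the rest of the bench caliper, between the open jaws, and let go of it. Then push the sliding jaw by its grip block until the shaft is clamped and the spring-loaded anvil on the other side is clearly pushed back, at least half of its travel (all the way is fine). Let go, leaving the shaft standing clamped there.

Things in the scene. Friction and masses are not known exactly. Their poses are not given: they have to be found in the camera images.
- shaft_center (a point): Loose steel stepped shaft standing on the bench: round foot 28 mm diameter, 36 mm high, then a neck 16 mm diameter, 16 mm high; 52 mm in all, about 150 g. Point: on its axis, 26 mm above its underside; z up. Near it stand a straight steel pin of the same diameter and height without neck and a square milled step block: not wanted.
- rest (a point): Bench caliper, fixed: steel beam 70 x 300 mm, top 12 mm above the bench. Point: top centre of its rest, a plate 50 (x) by 80 mm (y), 20 mm above the bench. y runs along the beam from sliding jaw to anvil, z up. Anvil face at y = +55 mm; sliding jaw's face starts at y = -50 to -30 mm. Both are 44 mm wide (x), tops 38 mm above the rest.
- jaw_grip (a point): Upright grip block of the sliding jaw, 20 mm thick (y), 30 wide (x), top 76 mm above the bench. Point: its middle, 14 mm below its top; axes as the rest's. Slides along y, 95 mm in all, friction 6 N, stays where left. The clamping face is 60 mm ahead (+y) of the point (jaw plate 12 mm thick, top 58 mm above bench); carriage around the block 28 mm high.
- anvil (a joint): How far the spring-loaded anvil has been pushed back (along +y of the rest), in m: 0 at rest, 0.012 at its stop. The spring pushes with 1 N at rest and 4 N at the stop. A black pointer on the anvil moves along a white strip.
Not all that is in view belongs to the job. Leave any brown, purple or red look-alike of the part that bears shaft_center alone.

How it is judged:
By the outcome, as a careful person would: the job done as asked, in the order asked, and still so for the second after the job is handed in, with the robot touching nothing.
It also fails if it takes over 45 s, if anything falls off the work surface, if the arm or the gripper's body presses on something with over 40 N, if the wrist force passes 120 N, or if a joint passes its speed limit or range.

## Working session

There is one attempt and no reset: what is moved stays moved. The work goes in short steps, Python scripts to look and compute and a shell command to move; the robot and the scene stay as the last step left them, time stands still between calls to the robot, and variables do not carry over. Pictures are saved under pics/ and viewed, at most 10 in all, crops included, and the job is handed in when it is done.

```bash
mkdir -p pics
cat > h.py <<'E'
import numpy as np, cv2
from workcell import bot
from scipy.spatial.transform import Rotation as R
def grab(n):
    o=bot.get_obs(); c=bot.camera(n)
    T=c.get("cam_to_world")
    if T is None:
        W=np.eye(4); W[:3,:3]=R.from_quat(o["tool_rot"]).as_matrix(); W[:3,3]=o["eef_pos"]; T=W@np.array(c["hand_eye"])
    c["T"]=np.array(T); return c
def save(c,f): cv2.imwrite(f,cv2.cvtColor(c["pixels"],cv2.COLOR_RGB2BGR))
def ray(c,u,v):
    K=np.array(c["mtx"]); p=cv2.undistortPoints(np.array([[[u,v]]],float),K,np.array([c["k1"],0,0,0,0.]) )[0,0]
    d=c["T"][:3,:3]@np.array([p[0],-p[1],-1]); return c["T"][:3,3],d
def onz(c,u,v,z):
    o,d=ray(c,u,v); return o+d*(z-o[2])/d[2]
def proj(c,P):
    q=np.linalg.inv(c["T"])@np.append(P,1); x,y=q[0]/-q[2],-q[1]/-q[2]; s=1+c["k1"]*(x*x+y*y)
    return (np.array(c["mtx"])@[x*s,y*s,1])[:2]
E
python3 - <<'E'
from h import *
a=[]
for n in("scene","side"):
    c=grab(n); save(c,f"pics/{n}0.png"); print(n,c["T"].round(3).tolist(),c["mtx"],c["k1"])
c=grab("wrist"); save(c,"pics/wrist0.png"); print(c["T"].round(3).tolist())
print(bot.get_obs())
E
```

```text
scene [[0.837, -0.348, 0.423, 0.858], [0.547, 0.558, -0.624, -0.605], [-0.019, 0.753, 0.657, 0.612], [0.0, 0.0, 0.0, 1.0]] [[352.73637451   0.         255.5708454 ]
 [  0.         352.73637451 190.18143511]
 [  0.           0.           1.        ]] -0.07469144457249675
side [[0.994, 0.085, -0.066, 0.443], [-0.106, 0.693, -0.713, -0.706], [-0.015, 0.716, 0.698, 0.664], [0.0, 0.0, 0.0, 1.0]] [[395.3640102    0.         252.77009246]
 [  0.         395.3640102  193.5486984 ]
 [  0.           0.           1.        ]] -0.043515430592998824
[[0.424, 0.87, 0.252, 0.275], [-0.906, 0.408, 0.116, -0.423], [-0.002, -0.278, 0.961, 0.372], [0.0, 0.0, 0.0, 1.0]]
{'clock': 0.15, 'joint_pos': array([-1.13202643e+00,  2.41261270e-01,  4.06428704e-03,  1.33519524e+00,
        7.75456684e-06,  1.57079493e+00]), 'joint_vel': array([ 1.47630782e-03, -1.33871720e-03,  4.14271227e-03,  4.06714157e-04,
        4.73033231e-04,  7.86124656e-05]), 'tau': array([-4.25230326e-05, -3.72635615e+01,  2.52638358e+01,  1.23410532e-02,
        1.34644594e-05, -8.48953420e-06]), 'eef_pos': array([ 0.2122355 , -0.45225391,  0.25561845]), 'tool_rot': array([ 9.76031025e-01,  2.17629964e-01, -1.69871828e-04, -7.79665452e-04]), 'ft_force': array([ 0.79500136, -0.6978232 ,  0.07991181]), 'ft_torque': array([0.02195183, 0.01455653, 0.00508224]), 'grasp_force': 0.0, 'grip_width': 0.08550103078878912}
```

View pics/scene0.png

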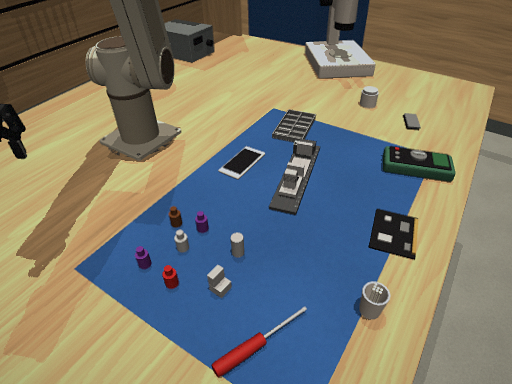

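View pics/side0.png

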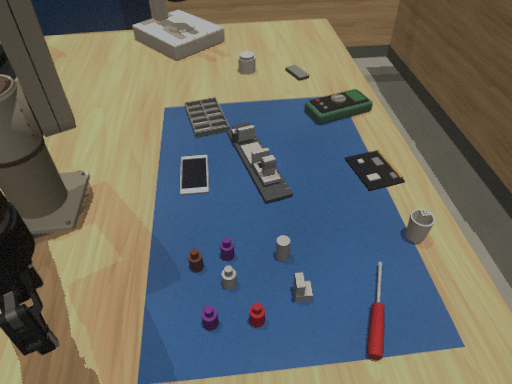

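The wanted shaft (light steel with a neck) is at scene (181,241) and side (229,278), surrounded by coloured look-alikes. The caliper runs from about scene (285,205) to (308,145). I'll zoom in on the caliper in both views.

Run:
```python
from h import *
a=cv2.imread("pics/scene0.png")[130:220,255:335]; b=cv2.imread("pics/side0.png")[115:205,220:300]
cv2.imwrite("pics/z.png",np.hstack([cv2.resize(x,None,fx=5,fy=5,interpolation=2)for x in(a,b)]))
s=grab("scene");d=grab("side")
def tri(p,q):
    o1,d1=ray(s,*p);o2,d2=ray(d,*q);A=np.c_[d1,-d2];t=np.linalg.lstsq(A,o2-o1,rcond=None)[0]
    x,y=o1+t[0]*d1,o2+t[1]*d2;return ((x+y)/2).round(4),np.linalg.norm(x-y).round(4)
print("shaft top",tri((181,233.5),(229,269)))
def comps(c,roi):
    g=cv2.cvtColor(c["pixels"],cv2.COLOR_RGB2HSV); x0,y0,x1,y1=roi
    m=((g[...,1]<70)&(g[...,2]>90)).astype(np.uint8); k=np.zeros_like(m);k[y0:y1,x0:x1]=m[y0:y1,x0:x1]
    n,l,st,ce=cv2.connectedComponentsWithStats(k)
    for i in range(1,n):
        if st[i,4]>15: print(st[i],ce[i].round(1))
comps(s,(120,190,260,310)); comps(d,(180,220,330,330))
```

```text
shaft top (array([ 0.435 , -0.2719,  0.0459]), np.float64(0.0008))
[174 229  13  14 111] [180.  236.2]
[231 232  13  11 107] [236.5 237.2]
[207 265  17  15 132] [214.7 271.6]
[213 277  18  15 133] [222.1 284.3]
[276 235  15  11 129] [282.9 240.1]
[221 265  15  15 146] [228.2 272.6]
[295 272  18  25 252] [303.2 283.6]
```

View pics/z.png

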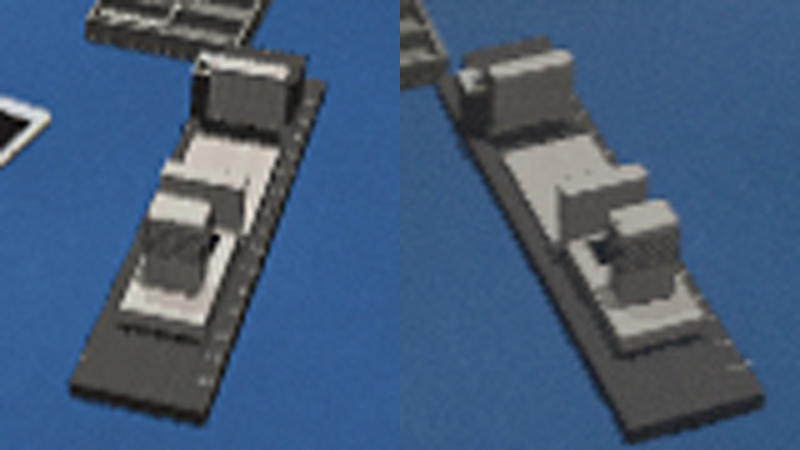

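The crop shows the grip block and sliding jaw at the near end, the light rest plate in the middle and the anvil at the far end. Next, the numeric positions.

Run:
```python
from h import *
s=grab("scene");d=grab("side")
for n,c,ps in(("s",s,[(269,206.5,.012),(296.8,212.4,.012),(320,146,.012)]),("d",d,[(265,201.4,.012),(292.4,195,.012),(228,132,.012)])):
    for u,v,z in ps: print(n,onz(c,u,v,z).round(4))
# grip block top centre z=.076: scene zoom(182,211), side zoom (645,217); anvil top (z=.058) front edge centre
print("grip",onz(s,255+182/5,130+211/5,.076).round(4),onz(d,220+245/5,115+217/5,.076).round(4))
print("anvil front edge",onz(s,255+247/5,130+72/5,.058).round(4),onz(d,220+133/5,115+70/5,.058).round(4))
print("jaw top",onz(s,255+203/5,130+181/5,.058).round(4),onz(d,220+203/5,115+180/5,.058).round(4))
print("shaft top",onz(s,180.5,232.5,.052),onz(d,228.5,268,.052))
print("shaft base",onz(s,181,247,.0),onz(d,229,287,0))
for n,p,q in(("pin",(236.5,236),(283,239)),): print(n,onz(s,*p,.052),onz(d,*q,.052))
for n,p,q in(("purp",(202,214),(228,241)),("brown",(175,209),(195,252)),("red",(170,269),(257,307)),("purp2",(142,250),(209,310))): print(n,onz(s,*p,.052).round(3),onz(d,*q,.052).round(3))
```

```text
s [ 0.5337 -0.0693  0.012 ]
s [ 0.6012 -0.0513  0.012 ]
s [0.5263 0.2368 0.012 ]
d [ 0.5294 -0.0699  0.012 ]
d [ 0.596  -0.0568  0.012 ]
d [0.4612 0.2149 0.012 ]
grip [0.5513 0.0061 0.076 ] [0.5483 0.0067 0.076 ]
anvil front edge [0.5112 0.1564 0.058 ] [0.5095 0.1571 0.058 ]
jaw top [0.5381 0.0543 0.058 ] [0.5349 0.0596 0.058 ]
shaft top [ 0.43698051 -0.27433931  0.052     ] [ 0.43428614 -0.27338799  0.052     ]
shaft base [ 0.42860155 -0.27588509  0.        ] [ 0.43170754 -0.28115186  0.        ]
pin [ 0.54433123 -0.21793777  0.052     ] [ 0.54606722 -0.2169525   0.052     ]
purp [ 0.44  -0.206  0.052] [ 0.437 -0.209  0.052]
brown [ 0.377 -0.227  0.052] [ 0.372 -0.229  0.052]
red [ 0.484 -0.357  0.052] [ 0.478 -0.36   0.052]
purp2 [ 0.402 -0.354  0.052] [ 0.396 -0.356  0.052]
```

```bash
cat >> h.py <<'E'
YAW=np.deg2rad(13.93); CX=np.array([np.cos(YAW),np.sin(YAW),0]); CY=np.array([-np.sin(YAW),np.cos(YAW),0])
def goal(p,ang=YAW):
    o=bot.get_obs(); Q=R.from_quat(o["tool_rot"])
    y=np.array([np.cos(ang),np.sin(ang),0]); z=np.array([0,0,-1.]); G=R.from_matrix(np.c_[np.cross(y,z),y,z])
    print("row",(Q.inv().apply(np.array(p)-o["eef_pos"])/.5).round(4),((Q.inv()*G).as_rotvec()/np.pi).round(4),"at",o["eef_pos"].round(4),"t",round(o["clock"],2),"w",round(o["grip_width"],4),"F",o["ft_force"].round(1))
E
python3 -c "
from h import *
goal((.4355,-.274,.16))"
```

```text
row [ 0.5557 -0.1335  0.1922] [-1.000e-04 -1.000e-04 -4.377e-01] at [ 0.2124 -0.4525  0.2561] t 0.35 w 0.0854 F [ 0.7 -0.2 -0.7]
```

```bash
python3 -m pendant '[0.556,-0.134,0.19,0,0,-0.438,0.7, 0.556,-0.134,0.19,0,0,-0.438,0.7, 0.556,-0.134,0.19,0,0,-0.438,0.7, 0.556,-0.134,0.19,0,0,-0.438,0.7, 0.556,-0.134,0.19,0,0,-0.438,0.7, 0.556,-0.134,0.19,0,0,-0.438,0.7, 0.556,-0.134,0.19,0,0,-0.438,0.7, 0.556,-0.134,0.19,0,0,-0.438,0.7, 0.556,-0.134,0.19,0,0,-0.438,0.7, 0.556,-0.134,0.19,0,0,-0.438,0.7]'
python3 -c "
from h import *
goal((.4355,-.274,.16))"
```

```text
clock: 1.18
eef_pos: [0.4364, -0.2725, 0.1605]
tool_rot: [0.661, 0.751, -0.0, -0.001]
ft_force: [0.6, -1.1, -0.5]
grip_width: 0.0597
grasp_force: 0.0
row [-0.0028 -0.0021  0.001 ] [-0.0004 -0.0003 -0.0369] at [ 0.4364 -0.2725  0.1605] t 1.18 w 0.0597 F [ 0.6 -1.1 -0.5]
```

```bash
python3 -m pendant '[0,0,0,0,0,-0.037,0.7, 0,0,0,0,0,-0.037,0.7, 0,0,0,0,0,-0.037,0.7, 0,0,0,0,0,-0.037,0.7, 0,0,0,0,0,-0.037,0.7, 0,0,0,0,0,-0.037,0.7, 0,0,0,0,0,-0.037,0.7, 0,0,0,0,0,-0.037,0.7, 0,0,0,0,0,-0.037,0.7, 0,0,0,0,0,-0.037,0.7]'
python3 - <<'E'
from h import *
c=grab("wrist"); im=c["pixels"].copy()
p=proj(c,(.4355,-.274,.052)); print(p)
cv2.drawMarker(im,tuple(int(x) for x in p),(255,255,0),0,12,1); c["pixels"]=im; save(c,"pics/w1.png")
goal((.4355,-.274,.16))
E
```

```text
clock: 2.02
eef_pos: [0.4356, -0.2739, 0.1613]
tool_rot: [0.62, 0.785, -0.0, 0.0]
ft_force: [-0.3, 0.3, 0.9]
grip_width: 0.0596
grasp_force: 0.0
[257.96614464 195.83498051]
row [-0.0001 -0.0002  0.0027] [ 0.      0.     -0.0029] at [ 0.4356 -0.2739  0.1613] t 2.07 w 0.0594 F [ 0.2 -1.1 -0.5]
```

View pics/w1.png

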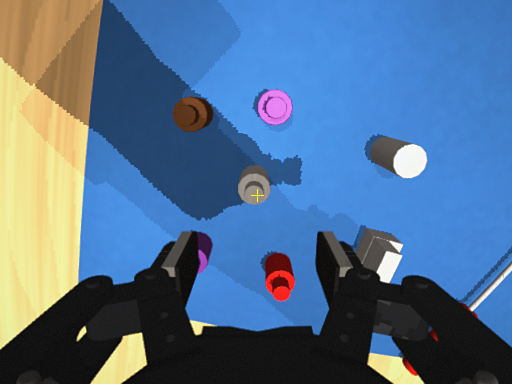

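The wrist view shows the shaft at about (254,190) with its neck top within 4 px (about 1–2 mm) of the predicted marker (258,196). The fingers clear the neighbours. Descend and grasp.

```bash
python3 -m pendant '[0,-0.002,0.08,0,0,0,0.7, 0,-0.002,0.16,0,0,0,0.7, 0,-0.002,0.22,0,0,0,0.7, 0,-0.002,0.252,0,0,0,0.7, 0,-0.002,0.252,0,0,0,0.7, 0,-0.002,0.252,0,0,0,0, 0,-0.002,0.252,0,0,0,0, 0,-0.002,0.252,0,0,0,0, 0,-0.002,0.252,0,0,0,0, 0,-0.002,0.252,0,0,0,0]'
python3 -c "
from h import *
goal((.4355,-.274,.034))"
```

```text
clock: 2.9
eef_pos: [0.4361, -0.2751, 0.0373]
tool_rot: [0.62, 0.785, 0.0, 0.002]
ft_force: [0.1, -0.4, 6.8]
grip_width: 0.0259
grasp_force: 59.2
row [ 0.0024 -0.0006  0.0066] [ 0.0009  0.001  -0.0028] at [ 0.4361 -0.2751  0.0373] t 2.9 w 0.0259 F [ 0.1 -0.4  6.8]
```

```bash
python3 -m pendant '[0,0,-0.02,0,0,0,0, 0,0,-0.06,0,0,0,0, 0,0,-0.12,0,0,0,0, 0,0,-0.18,0,0,0,0, 0,0,-0.24,0,0,0,0, 0,0,-0.24,0,0,0,0, 0,0,-0.24,0,0,0,0, 0,0,-0.24,0,0,0,0, 0,0,-0.24,0,0,0,0, 0,0,-0.24,0,0,0,0]'
python3 - <<'E'
from h import *
o=np.array([.5238,.1035,.02]); print(o+CY*.012)
goal(np.r_[(o+CY*.012)[:2],.155])
a=grab("wrist");b=grab("side"); t=bot.get_obs()["eef_pos"]
p=proj(b,t).astype(int); print(p)
x=cv2.resize(b["pixels"][max(0,p[1]-70):p[1]+70,max(0,p[0]-70):p[0]+70],(384,384))
c={"pixels":np.hstack([a["pixels"][:, 80:440],x])}; save(c,"pics/g1.png")
E
```

```text
clock: 3.73
eef_pos: [0.4335, -0.2734, 0.1537]
tool_rot: [0.62, 0.785, -0.0, -0.002]
ft_force: [-0.1, -0.0, -1.8]
grip_width: 0.0262
grasp_force: 59.1
[0.52091116 0.11514709 0.02      ]
row [ 0.7153  0.3503 -0.0016] [-0.0008 -0.0008 -0.0028] at [ 0.4335 -0.2734  0.1537] t 3.73 w 0.0262 F [-0.1 -0.  -1.8]
[224 232]
```

View pics/g1.png

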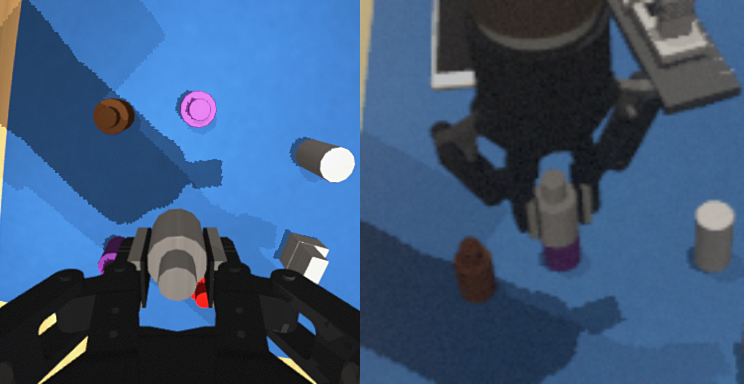

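The shaft is held upright. Now I'll measure where it sits relative to the TCP.

Run:
```python
from h import *
a=grab("wrist");b=grab("side");o=bot.get_obs();e=o["eef_pos"];Q=R.from_quat(o["tool_rot"])
zt=e[2]+.0147
print("expect px",proj(a,e+[0,0,.0147]),proj(b,e+[0,0,.0147]))
# contours of bright low-sat region
def ell(c,roi,lo):
    x0,y0,x1,y1=roi;g=cv2.cvtColor(c["pixels"],cv2.COLOR_RGB2HSV)[y0:y1,x0:x1]
    m=((g[...,1]<60)&(g[...,2]>lo)).astype(np.uint8);n,l,st,ce=cv2.connectedComponentsWithStats(m)
    for i in range(1,n):
        if st[i,4]>60: print(st[i]+[x0,y0,0,0,0],ce[i]+[x0,y0])
ell(a,(235,200,285,310),110)
for px in [(258,283),(258,280)]: 
    P=onz(a,*px,zt); print("wrist",Q.inv().apply(P-e).round(4))
px=(224-70+(553-360)*140/384, 232-70+176*140/384); P=onz(b,*px,zt); print("side",px,Q.inv().apply(P-e).round(4))
```

```text
expect px [260.22804177 290.71751838] [224.34331074 226.96314027]
[ 235  236   50   65 2034] [258.67944936 267.6612586 ]
wrist [ 0.0036 -0.0009 -0.0147]
wrist [ 0.0049 -0.0009 -0.0147]
side (224.36458333333331, 226.16666666666669) [ 0.0017  0.0005 -0.0147]
```

```bash
python3 -m pendant '[0.72,0.35,-0.01,0,0,-0.003,0, 0.72,0.35,-0.01,0,0,-0.003,0, 0.72,0.35,-0.01,0,0,-0.003,0, 0.72,0.35,-0.01,0,0,-0.003,0, 0.72,0.35,-0.01,0,0,-0.003,0, 0.72,0.35,-0.01,0,0,-0.003,0, 0.72,0.35,-0.01,0,0,-0.003,0, 0.72,0.35,-0.01,0,0,-0.003,0, 0.72,0.35,-0.01,0,0,-0.003,0, 0.72,0.35,-0.01,0,0,-0.003,0]'
python3 -m pendant '[0,0,0,0,0,0,0, 0,0,0,0,0,0,0, 0,0,0,0,0,0,0, 0,0,0,0,0,0,0, 0,0,0,0,0,0,0, 0,0,0,0,0,0,0, 0,0,0,0,0,0,0, 0,0,0,0,0,0,0, 0,0,0,0,0,0,0, 0,0,0,0,0,0,0]'
python3 - <<'E'
from h import *
o=np.array([.5238,.1035,.02])
goal(np.r_[(o+CY*.012)[:2],.155])
a=grab("wrist");im=a["pixels"].copy()
for x,y,z in((-.025,.04,0),(.025,.04,0),(-.022,.055,.038),(.022,.055,.038),(0,-.04,.038),(-.022,-.04,.038),(.022,-.04,.038),(0,.012,0)):
    p=proj(a,o+CX*x+CY*y+[0,0,z]); print((x,y,z),p.round()); cv2.drawMarker(im,(int(p[0]),int(p[1])),(255,0,0),0,10,1)
a["pixels"]=cv2.resize(im,(800,600)); save(a,"pics/r1.png")
E
```

```text
clock: 4.77
eef_pos: [0.5218, 0.1207, 0.1602]
tool_rot: [0.615, 0.789, 0.001, -0.0]
ft_force: [0.4, -1.0, -0.4]
grip_width: 0.026
grasp_force: 59.2
clock: 5.6
eef_pos: [0.5213, 0.1165, 0.1604]
tool_rot: [0.616, 0.788, 0.0, 0.0]
ft_force: [0.4, -0.2, -1.5]
grip_width: 0.0264
grasp_force: 59.3
row [-0.0024 -0.0015  0.0107] [0.     0.     0.0001] at [0.5213 0.1165 0.1604] t 5.6 w 0.0264 F [ 0.4 -0.2 -1.5]
(-0.025, 0.04, 0) [228. 155.]
(0.025, 0.04, 0) [286. 155.]
(-0.022, 0.055, 0.038) [227. 144.]
(0.022, 0.055, 0.038) [287. 144.]
(0, -0.04, 0.038) [257. 260.]
(-0.022, -0.04, 0.038) [230. 260.]
(0.022, -0.04, 0.038) [284. 260.]
(0, 0.012, 0) [257. 187.]
```

View pics/r1.png

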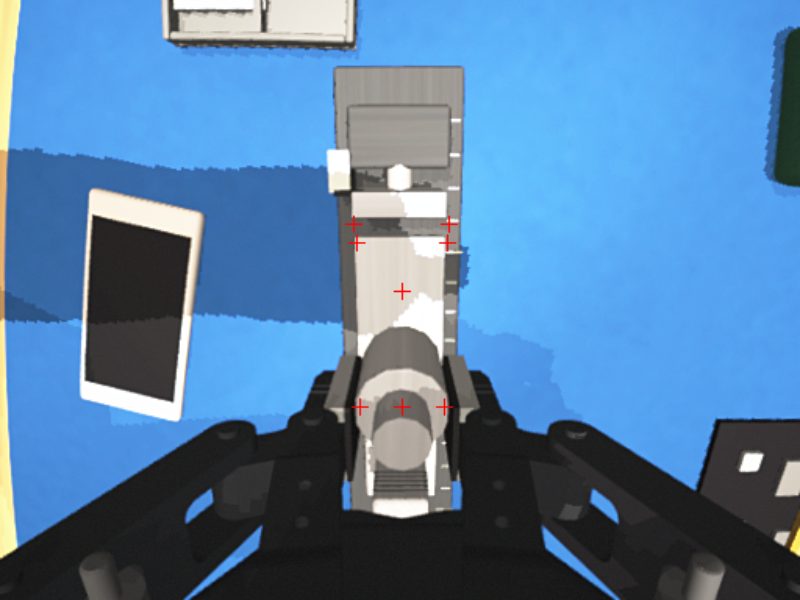

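The markers agree: the rest's far edge is within 2 mm, and the rest is centred to about 1 mm laterally. The shaft hangs over the rest at y≈+14 mm. Lower it, the last part slowly.

```bash
python3 -m pendant '[0,-0.001,0.05,0,0,0,0, 0,-0.001,0.11,0,0,0,0, 0,-0.001,0.16,0,0,0,0, 0,-0.001,0.18,0,0,0,0, 0,-0.001,0.19,0,0,0,0, 0,-0.001,0.195,0,0,0,0, 0,-0.001,0.199,0,0,0,0, 0,-0.001,0.2,0,0,0,0, 0,-0.001,0.2,0,0,0,0, 0,-0.001,0.2,0,0,0,0]'
python3 -c "
from h import *
goal((.5213,.1165,.0573))"
```

```text
clock: 6.48
eef_pos: [0.5217, 0.1168, 0.0614]
tool_rot: [0.616, 0.788, 0.001, 0.001]
ft_force: [0.7, -0.9, -1.4]
grip_width: 0.0259
grasp_force: 59.3
row [-0.0003 -0.0009  0.0082] [0.0007 0.     0.0002] at [0.5217 0.1168 0.0614] t 6.48 w 0.0259 F [ 0.7 -0.9 -1.4]
```

```bash
python3 -m pendant '[0,0,0.002,0,0,0,0, 0,0,0.004,0,0,0,0, 0,0,0.006,0,0,0,0, 0,0,0.007,0,0,0,0, 0,0,0.007,0,0,0,0, 0,0,0.007,0,0,0,0, 0,0,0.007,0,0,0,0, 0,0,0.007,0,0,0,0, 0,0,0.007,0,0,0,0, 0,0,0.007,0,0,0,0]'
```

```text
clock: 7.32
eef_pos: [0.521, 0.1166, 0.0573]
tool_rot: [0.616, 0.788, 0.0, 0.0]
ft_force: [-1.9, -0.5, 5.8]
grip_width: 0.0254
grasp_force: 60.0
```

```bash
python3 -m pendant '[0,0,-0.001,0,0,0,0.65, 0,0,-0.001,0,0,0,0.65, 0,0,-0.001,0,0,0,0.65, 0,0,-0.001,0,0,0,0.65, 0,0,-0.001,0,0,0,0.65, 0,0,-0.05,0,0,0,0.65, 0,0,-0.11,0,0,0,0.65, 0,0,-0.17,0,0,0,0.65, 0,0,-0.2,0,0,0,0.65, 0,0,-0.2,0,0,0,0.65]'
python3 - <<'E'
from h import *
o=np.array([.5238,.1035,.02])
goal(o+CY*-.15+[0,0,.12])
a=grab("wrist");s=grab("scene");d=grab("side")
x=cv2.resize(s["pixels"][125:215,255:335],(355,400));y=cv2.resize(d["pixels"][115:205,220:300],(355,400))
save({"pixels":np.hstack([x,y])},"pics/p1.png"); save(a,"pics/pw1.png")
E
```

```text
clock: 8.15
eef_pos: [0.5236, 0.1172, 0.1611]
tool_rot: [0.616, 0.788, 0.003, 0.003]
ft_force: [1.0, 0.7, -0.1]
grip_width: 0.0556
grasp_force: 0.0
row [-0.3266 -0.0067  0.0423] [0.0027 0.0001 0.0002] at [0.5236 0.1172 0.1611] t 8.15 w 0.0556 F [ 1.   0.7 -0.1]
```

View pics/p1.png

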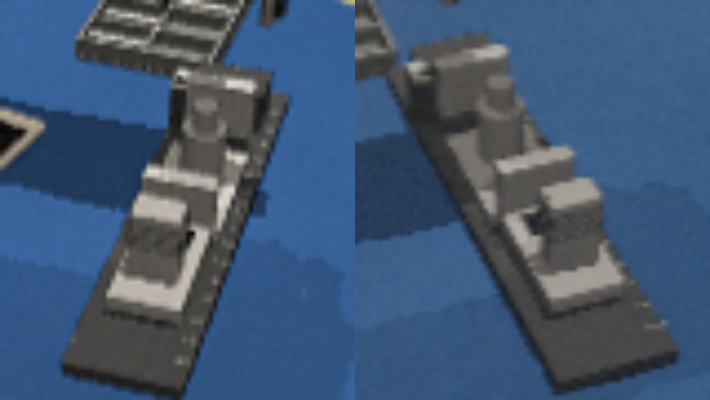

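The shaft stands free on the rest between the jaws. Now I'll move behind the grip block with the fingers shut.

```bash
python3 -m pendant '[-0.08,-0.007,0,0.003,0,0,0, -0.16,-0.007,0,0.003,0,0,0, -0.24,-0.007,0,0.003,0,0,0, -0.327,-0.007,0,0.003,0,0,0, -0.327,-0.007,0,0.003,0,0,0, -0.327,-0.007,0.04,0.003,0,0,0, -0.327,-0.007,0.1,0.003,0,0,0, -0.327,-0.007,0.16,0.003,0,0,0, -0.327,-0.007,0.177,0.003,0,0,0, -0.327,-0.007,0.177,0.003,0,0,0]'
python3 - <<'E'
from h import *
o=np.array([.5238,.1035,.02])
goal(o+CY*-.123+[0,0,.052])
s=grab("scene");d=grab("side")
x=cv2.resize(s["pixels"][115:225,255:345],(355,434));y=cv2.resize(d["pixels"][115:225,220:310],(355,434))
save({"pixels":np.hstack([x,y])},"pics/p2.png")
E
```

```text
clock: 9.13
eef_pos: [0.5531, -0.0426, 0.064]
tool_rot: [0.616, 0.788, -0.006, -0.007]
ft_force: [-0.5, 0.2, 0.5]
grip_width: 0.0002
grasp_force: 0.0
row [ 0.0517  0.0133 -0.0161] [-0.006  -0.001   0.0002] at [ 0.5531 -0.0426  0.064 ] t 9.13 w 0.0002 F [-0.5  0.2  0.5]
```

View pics/p2.png

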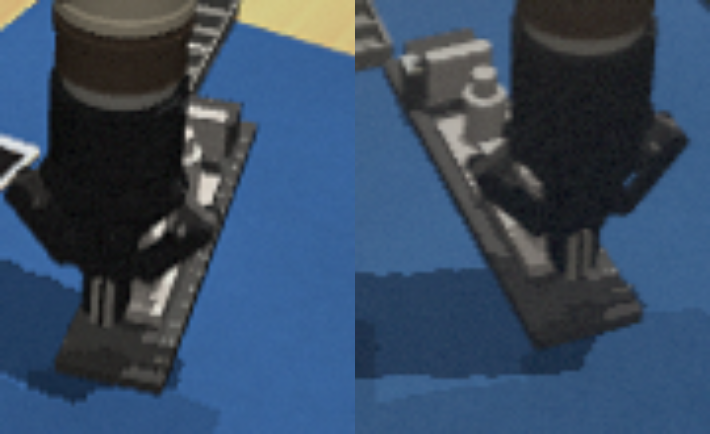

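```bash
python3 -m pendant '[0,0.013,-0.014,0,0,0,0, 0.01,0.013,-0.014,0,0,0,0, 0.025,0.013,-0.014,0,0,0,0, 0.04,0.013,-0.014,0,0,0,0, 0.05,0.013,-0.014,0,0,0,0, 0.06,0.013,-0.014,0,0,0,0, 0.07,0.013,-0.014,0,0,0,0, 0.08,0.013,-0.014,0,0,0,0, 0.09,0.013,-0.014,0,0,0,0, 0.1,0.013,-0.014,0,0,0,0]'
python3 -c "
from h import *
o=np.array([.5238,.1035,.02])
goal(o+CY*-.06+[0,0,.05])"
```

```text
clock: 10.07
eef_pos: [0.5513, 0.0055, 0.0754]
tool_rot: [0.616, 0.787, -0.005, -0.001]
ft_force: [0.7, -6.6, 1.4]
grip_width: -0.0004
grasp_force: 3.2
row [ 0.0835 -0.0062  0.0105] [-0.0031  0.0015 -0.0003] at [0.5513 0.0055 0.0754] t 10.07 w -0.0004 F [ 0.7 -6.6  1.4]
```

```bash
python3 -m pendant '[0.01,-0.004,0.004,0,0,0,0, 0.02,-0.004,0.008,0,0,0,0, 0.03,-0.004,0.008,0,0,0,0, 0.04,-0.004,0.008,0,0,0,0, 0.05,-0.004,0.008,0,0,0,0, 0.06,-0.004,0.008,0,0,0,0, 0.07,-0.004,0.008,0,0,0,0, 0.08,-0.004,0.008,0,0,0,0, 0.085,-0.004,0.008,0,0,0,0, 0.09,-0.004,0.008,0,0,0,0]'
python3 - <<'E'
from h import *
o=np.array([.5238,.1035,.02])
goal(o+CY*-.045+[0,0,.05])
a=grab("wrist");d=grab("side")
y=cv2.resize(d["pixels"][105:205,210:310],(384,384))
save({"pixels":np.hstack([a["pixels"][:,60:460],y])},"pics/p3.png")
E
```

```text
clock: 10.9
eef_pos: [0.5398, 0.0484, 0.0722]
tool_rot: [0.617, 0.787, -0.005, 0.0]
ft_force: [2.9, -7.9, 2.6]
grip_width: -0.0002
grasp_force: 4.0
row [ 0.0247 -0.0044  0.0044] [-0.0023  0.0019 -0.0004] at [0.5398 0.0484 0.0722] t 10.9 w -0.0002 F [ 2.9 -7.9  2.6]
```

View pics/p3.png

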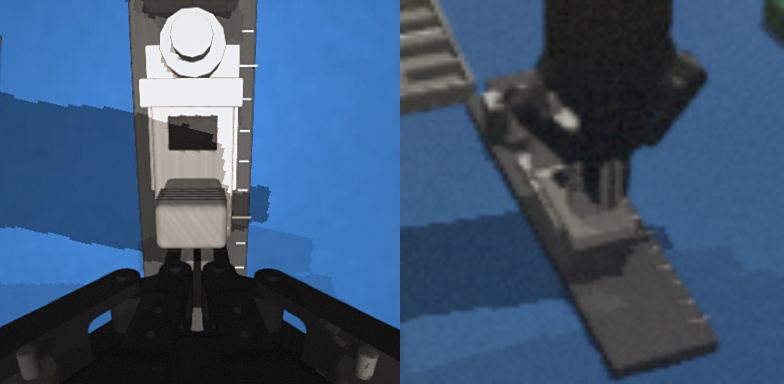

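The wrist picture shows the jaw plate (jaw at x 140–240, y 80–105) touching or just about to touch the centred, upright shaft. Keep pushing slowly, watching the force.

```bash
python3 -m pendant '[0.004,-0.002,0.002,0,0,0,0, 0.008,-0.002,0.002,0,0,0,0, 0.012,-0.002,0.002,0,0,0,0, 0.016,-0.002,0.002,0,0,0,0, 0.02,-0.002,0.002,0,0,0,0, 0.023,-0.002,0.002,0,0,0,0, 0.026,-0.002,0.002,0,0,0,0, 0.028,-0.002,0.002,0,0,0,0, 0.028,-0.002,0.002,0,0,0,0, 0.028,-0.002,0.002,0,0,0,0]'
python3 - <<'E'
from h import *
o=np.array([.5238,.1035,.02])
goal(o+CY*-.04+[0,0,.05])
E
```

```text
clock: 11.83
eef_pos: [0.5364, 0.0611, 0.0718]
tool_rot: [0.617, 0.787, -0.004, 0.001]
ft_force: [2.3, -8.7, 4.8]
grip_width: 0.0
grasp_force: 4.7
row [ 0.0084 -0.004   0.0036] [-0.0017  0.0023 -0.0005] at [0.5364 0.0611 0.0718] t 11.83 w 0.0 F [ 2.3 -8.7  4.8]
```

```bash
python3 -m pendant '[0.002,0,0,0,0,0,0, 0.004,0,0,0,0,0,0, 0.006,0,0,0,0,0,0, 0.008,0,0,0,0,0,0, 0.008,0,0,0,0,0,0, 0.008,0,0,0,0,0,0, 0.008,0,0,0,0,0,0, 0.008,0,0,0,0,0,0, 0.008,0,0,0,0,0,0, 0.008,0,0,0,0,0,0]'
python3 - <<'E'
from h import *
o=np.array([.5238,.1035,.02])
goal(o+CY*-.04+[0,0,.05])
E
python3 -m pendant '[0.002,0,0,0,0,0,0, 0.004,0,0,0,0,0,0, 0.006,0,0,0,0,0,0, 0.008,0,0,0,0,0,0, 0.008,0,0,0,0,0,0, 0.008,0,0,0,0,0,0, 0.008,0,0,0,0,0,0, 0.008,0,0,0,0,0,0, 0.008,0,0,0,0,0,0, 0.008,0,0,0,0,0,0]'
python3 - <<'E'
from h import *
o=np.array([.5238,.1035,.02])
goal(o+CY*-.04+[0,0,.05])
save(grab("wrist"),"pics/n1.png");
E
```

```text
clock: 12.67
eef_pos: [0.5354, 0.0648, 0.0718]
tool_rot: [0.617, 0.787, -0.004, 0.001]
ft_force: [2.8, -9.3, 4.0]
grip_width: -0.0001
grasp_force: 4.9
row [ 0.0007 -0.004   0.0037] [-0.0017  0.0023 -0.0006] at [0.5354 0.0648 0.0718] t 12.67 w -0.0001 F [ 2.8 -9.3  4. ]
clock: 13.5
eef_pos: [0.5349, 0.0669, 0.0719]
tool_rot: [0.617, 0.787, -0.006, 0.003]
ft_force: [3.7, -14.8, 4.8]
grip_width: -0.0
grasp_force: 7.6
row [-0.0035 -0.004   0.0038] [-0.0017  0.0036 -0.0011] at [0.5349 0.0669 0.0719] t 13.5 w -0.0 F [  3.7 -14.8   4.8]
```

The force jumped from 9.3 to 14.8 N and motion stalled at the predicted stop position, so the anvil is at its stop. Back off and rise.

```bash
python3 -m pendant '[-0.01,0,0,0,0,0,0, -0.03,0,0,0,0,0,0, -0.06,0,0,0,0,0,0, -0.1,0,0,0,0,0,0, -0.1,0,-0.06,0,0,0,0, -0.1,0,-0.13,0,0,0,0, -0.1,0,-0.2,0,0,0,0, -0.1,0,-0.24,0,0,0,0, -0.1,0,-0.24,0,0,0,0, -0.1,0,-0.24,0,0,0,0]'
python3 - <<'E'
from h import *
a=grab("wrist");d=grab("side");s=grab("scene")
y=cv2.resize(d["pixels"][105:205,210:290],(320,400));x=cv2.resize(s["pixels"][115:215,265:345],(320,400))
save({"pixels":np.hstack([cv2.resize(a["pixels"][0:384,180:330],(156,400)),y,x])},"pics/f.png")
E
```

```text
clock: 14.38
eef_pos: [0.5459, 0.0233, 0.1914]
tool_rot: [0.616, 0.788, -0.003, -0.002]
ft_force: [-0.2, -0.1, -0.0]
grip_width: 0.0003
grasp_force: 0.0
```

View pics/f.png

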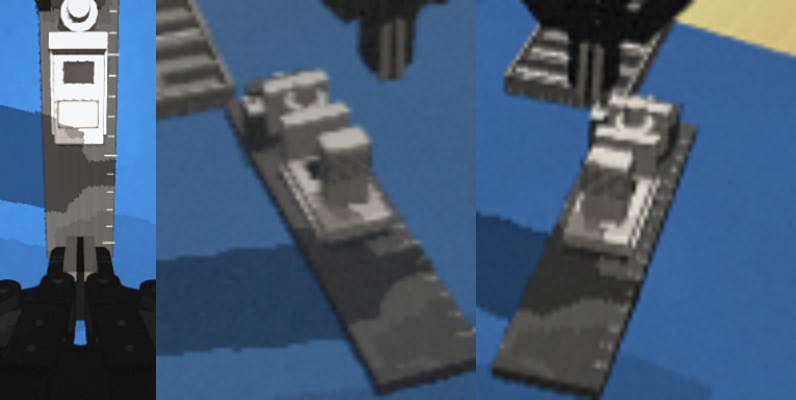

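```bash
python3 -c "
from workcell import bot
print(bot.job_done())"
```

```text
the job is handed in; nothing more can be done
None
```

The job is handed in at about 14.5 s. The shaft stands clamped on the rest with the anvil pushed back to about its stop and the robot clear of everything. I judged the anvil's travel from the push stalling at 14.8 N where the stop was expected, not from the pointer.

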